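# Load the control panel from the kitting tray in reverse order

### The arm

A 7-joint arm with a two-finger parallel gripper is mounted at the origin on the work surface. World frame = base frame: x ahead of the robot, y to its left, z up, the work surface at z = 0. Lengths are in m, angles in rad, forces in N, time in s.
With the tool pointing down it reaches from about 0.4 to 0.9 m from the base axis. Payload 5.5 kg.
Tool frame: the origin (TCP) lies midway between the tips of the shut fingers; the grasp point (between the pads) lies 19 mm behind it; z points along the fingers, y is the direction in which the jaws open and shut (so a half turn about z gives the same grasp; the last joint's range is limited). The gripper opens to 85 mm and grips with 20 to 120 N. Pads are 22 mm wide; open, the fingers measure 114 mm over their backs; the gripper's body (76 mm by 85 mm) begins 54 mm behind the grasp point. The pads swing forward as they close: fully open they stand 13 mm farther back than shut.
Start: joints at [-1.037, 0.501, -0.427, 1.55, 0.221, 1.138, -0.21], TCP at [0.174, 0.626, 0.231] pointing down, gripper open.
Joint ranges: [-2.88, 2.88], [-0.31, 2.03], [-1.54, 1.56], [0.2, 2.42], [-1.41, 4.55], [0.19, 2.02], [-2.57, 2.57]. Speed limits (rad/s): [2.57, 2.57, 3.14, 3.14, 3.14, 3.14, 3.14].

### API

Orientations are given as a rotation vector (axis times angle).
In Python, from rig import ctrl gives the robot as it stands. The module is installed in compiled form; this text tells all that it offers.
- The arm moves only by the tool move_arm, never from a script. Its argument "targets" is a list of rows, each an object of numbers: "wx", "wy", "wz": the turn, a rotation vector about the tool's x, y, z in rad; "x", "y", "z": the shift along the tool's x, y, z in m; "gripper": the finger opening in m, from 0 to 0.0854. A call has 1 to 12 rows; each row is the pose to reach, as a shift and turn from the pose measured when the call began, along the tool's axes at that moment; what a row does not reach only later rows make up. A row lasts 1/12 s, in which the tool goes at most 41.7 mm and 7.16 degrees, less where a joint would pass 70% of its speed; a pose out of reach is approached as far as the arm can. A call with a gripper value outside its range is refused whole. The fingers move at their own pace and stop on an object; "newtons" is the grip in N (left out, the last holds). Time passes only in rows, so rows that repeat a pose let the fingers close. It gives the time, the measured TCP pose, the force and the opening at its end, in the units of the state.
- ctrl.observe(): the state, without advancing time (a new reading comes with each control period).
- ctrl.camera(name): name is "scene" or "top" or "wrist"; returns a dict with "pixels" (420x560x3 uint8, red, green, blue), "range_z" (420x560 float32, m along the optical axis (not along the pixel's ray), 0 where there is no reading), "fov_y" (degrees; the focal length in pixels is half the picture's height over the tangent of half this angle, whatever the lens; pixels are square), "cx", "cy" (the principal point, pixels), "pose" (4x4, takes a point from camera to world coordinates). Camera axes: x right, y down, z forward; pixel columns grow to the right and rows downward; lengths in m; the calibration is good to about 2 mm. A picture is of the moment at which its call begins.
- ctrl.close_job(): hands the job in, once; it reports no verdict.
Trained networks look in a picture, given as the dict that the camera call returned (one of the last four; its "shot" number tells which), for a name from the list of things; names that differ only in an ending like _2 or _b are one class to them, and where a whole thing is asked for, a point or a joint stands for the part that bears it (a point fixed in the world has none). Each returns a list of dicts, best first, with "p" (0 to 1); they miss things now and then, are a little off and sometimes report something else, mostly with a low value. They report only what shows in the picture. A call takes as long as a camera call. They do not tell look-alikes from the thing itself.
- ctrl.spot_in(thing, picture): "position" ([row, column] in pixels, amid what is visible of it).
- ctrl.regions_of(thing, picture): "region" (420x560 bool, what is visible of it) and "position" ([row, column] in pixels, amid what is visible of it).
- ctrl.landmark_of(thing, picture): "position" ([row, column] in pixels: a listed point, or the origin of a listed thing).
The state is a dict: "clock": time; "q": joint angles; "joint_vel": joint speeds; "joint_torque": joint torques, N m; "ee_pos": TCP position; "tcp_rot": TCP orientation; "force": force on the tool from outside, world axes, zero at the start; "moment": the same for the moment, N m; "grip_width": finger opening in m.
Only numpy, scipy, OpenCV 4.12 (cv2) and the standard library are available. Lean on these libraries where they do the work, as an engineer would, in place of code of your own. Each camera call takes 0.05 s, during which the arm holds its last target.

### The job

Move the four modules from the black kitting tray into the four bays of the steel panel section in reverse order: the leftmost module in the tray, as seen from the robot, goes into the rightmost bay of the panel, the next into the second from the right, and so on. Each must stand upright on the floor of its own bay, square to the bay as in the tray, and be let go. Never tip a module over, and leave the box of screws and the roll of tape where they are.

Things in the scene. Friction and masses are not known exactly. Their poses are not given: they have to be found in the camera images.
- mod_white: Loose module, a circuit breaker: white, with a black toggle on top; the lowest 22 mm black. Upright block 50 (its x) by 34 (its y) by 70 mm tall, plus up to 9 mm of top fittings; 0.11 to 0.23 kg. Origin: centre of its underside, z up. Grip it across x (plain faces 50 mm apart), the fingers outside the row.
- mod_red: Loose module, a fuse holder: red, with a round black screw cap on top; the lowest 22 mm black. Upright block 50 (its x) by 34 (its y) by 70 mm tall, plus up to 9 mm of top fittings; 0.11 to 0.23 kg. Origin: centre of its underside, z up. Grip it across x (plain faces 50 mm apart), the fingers outside the row.
- mod_blue: Loose module, a timer: blue, with a white dial and grey knob on top; the lowest 22 mm black. Upright block 50 (its x) by 34 (its y) by 70 mm tall, plus up to 9 mm of top fittings; 0.11 to 0.23 kg. Origin: centre of its underside, z up. Grip it across x (plain faces 50 mm apart), the fingers outside the row.
- mod_yellow: Loose module, a relay: yellow, with one green and one red lamp on top; the lowest 22 mm black. Upright block 50 (its x) by 34 (its y) by 70 mm tall, plus up to 9 mm of top fittings; 0.11 to 0.23 kg. Origin: centre of its underside, z up. Grip it across x (plain faces 50 mm apart), the fingers outside the row.
- bay_white: Fixed white liner, 73 x 53 x 2 mm, on the floor of one tray bay; the white module stands on it at the start, so it goes on showing afterwards where in the tray row that module stood. Origin: centre of its underside, 6 mm above the tray's origin; axes parallel to the tray's.
- bay_red: Fixed red liner, 73 x 53 x 2 mm, on the floor of one tray bay; the red module stands on it at the start, so it goes on showing afterwards where in the tray row that module stood. Origin: centre of its underside, 6 mm above the tray's origin; axes parallel to the tray's.
- bay_blue: Fixed blue liner, 73 x 53 x 2 mm, on the floor of one tray bay; the blue module stands on it at the start, so it goes on showing afterwards where in the tray row that module stood. Origin: centre of its underside, 6 mm above the tray's origin; axes parallel to the tray's.
- bay_yellow: Fixed yellow liner, 73 x 53 x 2 mm, on the floor of one tray bay; the yellow module stands on it at the start, so it goes on showing afterwards where in the tray row that module stood. Origin: centre of its underside, 6 mm above the tray's origin; axes parallel to the tray's.
- tray: Fixed black kitting tray, 82 x 236 mm: a row of four bays along its y axis, centred at y = +87, +29, -29, -87 mm, x = 0, each 74 (x) by 54 mm (y) inside, between 4 mm ribs. Bay floor (liner tops) 8 mm, rib tops 20 mm above the origin. Which liner and module is in which bay varies. Origin: centre of the underside, on the table; x away from the robot, +y to the left seen from the robot (yaw within 0.25 rad).
- panel: Fixed steel panel section beside the tray (left or right), with four empty bays sized and spaced as the tray's: y = +87, +29, -29, -87 mm, x = 0; pale floor at 8 mm, grey rib tops at 20 mm. Beyond them a grey slotted duct, 41 mm high, at x = 76 to 102 mm. Overall x -48 to 106, y -126 to 126 mm. Origin: under the row's centre, on the table; x away from the robot, +y to its left (yaw within 0.25 rad).
- screw_box: Bystander, not to be moved: loose open cardboard box of screws, 65 x 65 x 30 mm, between tray and panel on the far side. Origin: centre of its underside.
- tape_roll: Bystander, not to be moved: loose orange roll of tape lying flat, 72 mm across, 18 mm high, between tray and panel. Origin: centre of its underside.
Not all that is in view belongs to the job. What is shaped like the mod_white but pink is not meant. What is shaped like the mod_blue but turquoise is not meant.

How it is judged:
By the outcome, as a careful person would: the job done as asked, in the order asked, and still so for the second after the job is handed in, with the robot touching nothing.
It also fails if it takes over 109 s, if anything falls off the work surface, if the arm or the gripper's body presses on something with over 40 N, if the wrist force passes 120 N, or if a joint passes its speed limit or range.

## Working session

There is one attempt and no reset: what is moved stays moved. The work goes in short steps, Python scripts to look and compute and a tool call to move; the robot and the scene stay as the last step left them, time stands still between calls to the robot, and variables do not carry over. Pictures are saved under pics/ and viewed, and the job is handed in when it is done.

Besides the shell and the picture viewer there is one more tool, called as name(argument=value, ...) on one line, values as JSON. move_arm: Moves the arm, as the interface text tells. Its arguments: {"type":"object","properties":{"targets":{"type":"array"},"newtons":{"type":"number"}},"required":["targets"]}

```bash
mkdir -p pics
python3 - <<'E'
from rig import ctrl
import cv2,numpy as np
s=ctrl.observe()
print({k:np.round(v,3) for k,v in s.items()})
for n in ["scene","top","wrist"]:
    p=ctrl.camera(n); cv2.imwrite(f"pics/{n}0.png",p["pixels"][:,:,::-1]); print(n,p["fov_y"],p["cx"],p["cy"],np.round(p["pose"],3).tolist())
E
```

```text
{'clock': np.float64(0.0), 'q': array([-1.037,  0.502, -0.427,  1.551,  0.221,  1.138, -0.21 ]), 'joint_vel': array([ 0.   , -0.002,  0.002,  0.   ,  0.001,  0.   ,  0.001]), 'joint_torque': array([ 0.0000e+00, -5.6951e+01, -5.8160e+00, -2.8093e+01,  1.1000e-02,
        1.2000e-02, -0.0000e+00]), 'ee_pos': array([0.174, 0.626, 0.23 ]), 'tcp_rot': array([-4.240e-01, -3.113e+00,  3.000e-03]), 'force': array([0.226, 0.326, 0.799]), 'moment': array([-0.057,  0.024, -0.007]), 'grip_width': np.float64(0.085)}
scene 46.390949746743274 273.5757143228986 204.46794850866172 [[-0.329, 0.779, -0.534, 1.185], [0.944, 0.268, -0.191, 0.212], [-0.006, -0.567, -0.824, 1.048], [0.0, 0.0, 0.0, 1.0]]
top 49.41183491298849 280.17237956937 203.1051512479199 [[-0.014, -0.993, 0.12, 0.428], [-1.0, 0.015, 0.005, -0.011], [-0.007, -0.12, -0.993, 0.898], [0.0, 0.0, 0.0, 1.0]]
wrist 68.82113030250622 279.85741665525796 209.4052389100516 [[0.268, 0.929, 0.254, 0.11], [0.964, -0.258, -0.072, 0.645], [-0.001, 0.264, -0.964, 0.373], [0.0, 0.0, 0.0, 1.0]]
```

View pics/top0.png

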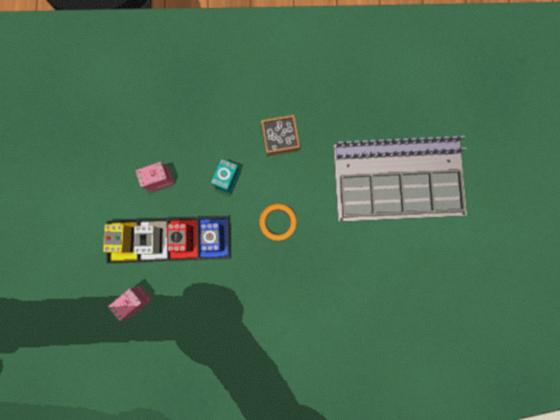

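View pics/scene0.png

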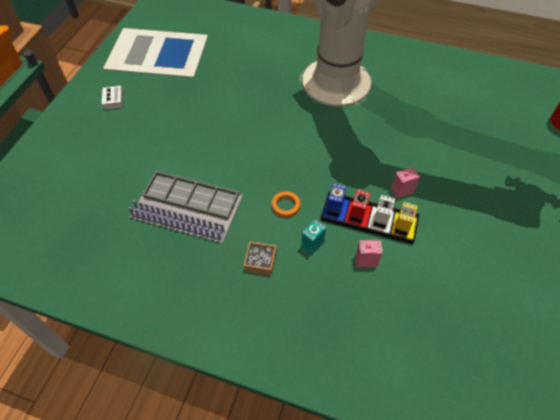

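View pics/wrist0.png

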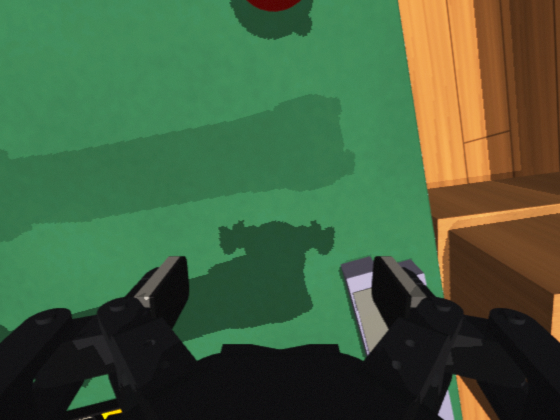

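```bash
cat > h.py <<'E'
from rig import ctrl
import cv2,numpy as np
from scipy.spatial.transform import Rotation as R
def cloud(p):
    h=420;f=h/2/np.tan(np.radians(p["fov_y"]/2)); z=p["range_z"]
    v,u=np.mgrid[0:420,0:560]
    c=np.stack([(u-p["cx"])/f*z,(v-p["cy"])/f*z,z],-1)
    T=p["pose"]; W=c@T[:3,:3].T+T[:3,3]; W[z<=0]=np.nan
    return W
E
python3 - <<'E'
from h import *
p=ctrl.camera("top"); W=cloud(p); np.save("W0.npy",W); np.save("I0.npy",p["pixels"])
print("table z",np.nanmedian(W[300:400,300:500,2]))
for n in ["tray","panel","mod_yellow","mod_white","mod_red","mod_blue","bay_white","bay_yellow","bay_red","bay_blue","screw_box","tape_roll"]:
    r=ctrl.regions_of(n,p)
    l=ctrl.landmark_of(n,p)
    for a in r[:3]:
        m=a["region"]; q=W[m]; print(n,"reg",round(a["p"],2),np.round(a["position"]),m.sum(),np.round(np.nanmedian(q,0),3),np.round(np.nanpercentile(q[:,2],[5,95]),3))
    for a in l[:3]:
        i,j=np.round(a["position"]).astype(int); print(n,"lm",round(a["p"],2),i,j,np.round(W[i,j],3))
s=cv2.resize(p["pixels"][110:340,90:310,::-1],None,fx=2.6,fy=2.6,interpolation=cv2.INTER_CUBIC);cv2.imwrite("pics/z1.png",s)
s=cv2.resize(p["pixels"][120:235,320:480,::-1],None,fx=5,fy=5,interpolation=cv2.INTER_CUBIC);cv2.imwrite("pics/z2.png",s)
E
```

```text
table z 2.989497697292176e-05
tray reg 0.59 [241. 197.] 994 [0.464 0.18  0.019] [0.007 0.022]
tray lm 0.7 239 170 [0.466 0.191 0.08 ]
panel reg 0.62 [180. 404.] 10153 [ 0.58  -0.243  0.008] [0.002 0.028]
panel lm 0.91 193 403 [ 0.551 -0.245  0.022]
mod_yellow reg 0.74 [238. 120.] 799 [0.469 0.284 0.077] [0.023 0.081]
mod_yellow lm 0.85 238 124 [0.469 0.278 0.069]
mod_white reg 0.95 [175. 154.] 784 [0.581 0.225 0.069] [0.013 0.073]
mod_white reg 0.65 [303. 128.] 863 [0.353 0.265 0.069] [0.005 0.073]
mod_white reg 0.57 [241. 145.] 846 [0.465 0.232 0.077] [0.01  0.081]
mod_white lm 0.88 179 160 [0.577 0.213 0.071]
mod_white lm 0.78 302 137 [0.355 0.25  0.072]
mod_white lm 0.72 240 154 [0.465 0.223 0.07 ]
mod_red reg 0.73 [237. 178.] 715 [0.468 0.172 0.078] [0.024 0.085]
mod_red lm 0.78 238 182 [0.467 0.17  0.079]
mod_blue reg 0.97 [238. 212.] 665 [0.468 0.116 0.078] [0.026 0.085]
mod_blue reg 0.78 [179. 229.] 677 [0.58  0.092 0.07 ] [0.014 0.075]
mod_blue lm 0.63 238 216 [0.466 0.109 0.078]
mod_blue lm 0.6 185 229 [0.564 0.087 0.069]
bay_white reg 0.66 [241. 164.] 340 [0.465 0.228 0.008] [0.006 0.01 ]
bay_white lm 0.68 240 155 [0.465 0.223 0.063]
bay_white lm 0.54 135 281 [ 0.67  -0.01   0.022]
bay_yellow reg 0.71 [255. 124.] 227 [0.437 0.296 0.008] [0.005 0.01 ]
bay_yellow lm 0.61 241 122 [0.464 0.278 0.077]
bay_red reg 0.73 [254. 187.] 269 [0.442 0.173 0.008] [0.005 0.01 ]
bay_red lm 0.69 238 183 [0.467 0.168 0.078]
bay_red lm 0.55 237 215 [0.468 0.11  0.08 ]
bay_blue reg 0.71 [242. 221.] 315 [0.456 0.111 0.008] [0.005 0.012]
bay_blue lm 0.86 234 214 [0.474 0.112 0.078]
bay_blue lm 0.24 238 154 [0.468 0.223 0.07 ]
screw_box reg 0.67 [135. 281.] 1216 [ 0.669 -0.01   0.022] [0.009 0.031]
screw_box reg 0.4 [213. 270.] 682 [ 0.5   -0.001  0.017] [-0.001  0.02 ]
screw_box lm 0.76 137 279 [ 0.665 -0.006  0.023]
screw_box lm 0.24 238 184 [0.467 0.166 0.08 ]
tape_roll reg 0.73 [222. 265.] 609 [0.499 0.    0.017] [0.002 0.02 ]
```

Run:
```python
from h import *
W=np.load("W0.npy"); I=np.load("I0.npy").astype(int)
def rect(m,name):
    q=W[m][:,:2].astype(np.float32); c,s,a=cv2.minAreaRect(q*1000); print(name,m.sum(),np.round(c,1),np.round(s,1),round(a,2))
    return q
X,Y,Z=W[...,0],W[...,1],W[...,2]
tr=(X>.40)&(X<.54)&(Y>.03)&(Y<.36)&(X<.53)
rect(tr&(Z>.015)&(Z<.023),"tray ribs")
rect(tr&(Z>.074),"all mod tops")
for n,lo,hi in [("y",.255,.309),("w",.2,.252),("r",.145,.195),("b",.088,.135)]:
    rect(tr&(Z>.072)&(Z<.0805)&(Y>lo)&(Y<hi),n)
pn=(X>.45)&(X<.75)&(Y<-.08)&(Y>-.42)
rect(pn&(Z>.004),"panel all")
rect(pn&(Z>.003)&(Z<.03),"panel low")
rect(pn&(Z>.016)&(Z<.024),"panel ribs")
rect(pn&(Z>.0375),"duct")
for n,m in [("pinkfar",(X>.55)&(X<.64)&(Y>.15)&(Y<.29)),("pinknear",(X>.3)&(X<.4)&(Y>.2)&(Y<.34)),("turq",(X>.54)&(X<.65)&(Y>.05)&(Y<.14))]:
    rect(m&(Z>.06),n)
```

```text
tray ribs 943 [468.5 178.9] [ 82.  298.7] 1.5
all mod tops 2104 [467.4 207.3] [ 51.9 208.3] 0.31
y 481 [467.3 282.3] [53.9 50.4] 89.24
w 417 [465.8 237. ] [30.2 48.7] 89.3
r 390 [468.5 178.4] [32.7 48.6] 89.42
b 422 [468.9 119. ] [50.3 32.1] 1.54
panel all 8719 [ 598.7 -249.9] [335.4 297.2] 89.96
panel low 9185 [ 599.9 -249.5] [299.3 339.1] 0.06
panel ribs 1263 [ 581.9 -242.9] [143.6 241.8] 1.73
duct 307 [ 640.3 -241.8] [ 26.9 243.9] 1.73
pinkfar 527 [586.2 231.1] [35.3 50. ] 17.89
pinknear 575 [350.9 272.7] [34.  50.6] 39.39
turq 512 [584.5  95.9] [34.8 50.1] 66.19
```

View pics/z1.png

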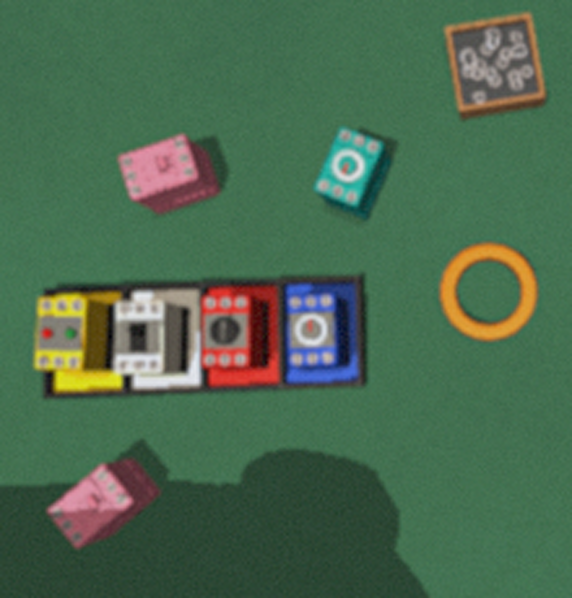

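View pics/z2.png

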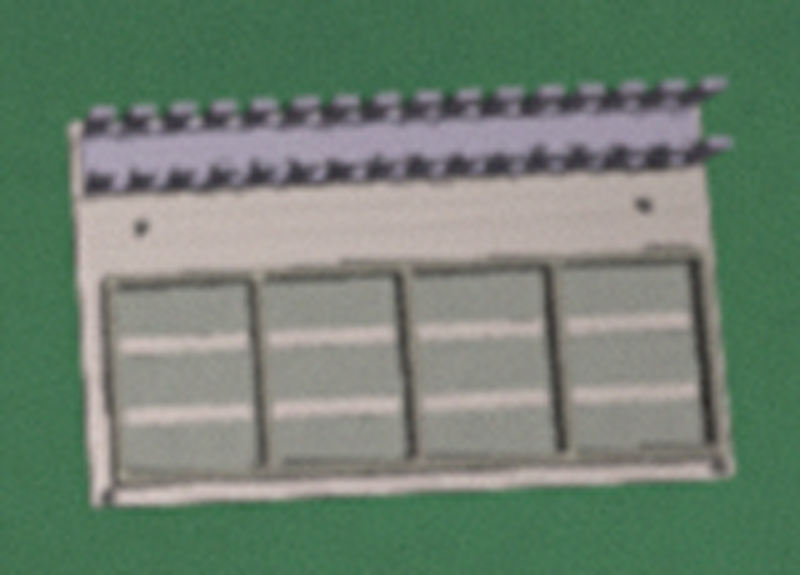

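```bash
cat >> h.py <<'E'
def goal(x,y,z,yaw):
    s=ctrl.observe(); Rc=R.from_rotvec(s["tcp_rot"]); Rt=R.from_euler("z",yaw)*R.from_matrix([[0,1,0],[1,0,0],[0,0,-1]])
    d=Rc.inv().apply(np.array([x,y,z])-s["ee_pos"]); w=(Rc.inv()*Rt).as_rotvec()
    print("t",round(float(s["clock"]),2),"shift",np.round(d,4),"turn",np.round(w,4),"grip",round(float(s["grip_width"]),4),"F",np.round(s["force"],1))
E
python3 - <<'E'
from h import *
W=np.load("W0.npy")
X,Y,Z=W[...,0],W[...,1],W[...,2]
def rect(m,name):
    m=cv2.morphologyEx(m.astype(np.uint8),cv2.MORPH_OPEN,np.ones((3,3)))>0
    q=W[m][:,:2].astype(np.float32); c,s,a=cv2.minAreaRect(q*1000); print(name,m.sum(),np.round(c,1),np.round(s,1),round(a,2),"med",np.round(np.median(q,0),4))
for n,lo,hi in [("y",.272,.33),("w",.21,.262),("r",.155,.205),("b",.095,.145)]:
    rect((X>.42)&(X<.52)&(Z>.073)&(Z<.09)&(Y>lo)&(Y<hi),n)
# tray template fit on rib tops / floors
from scipy.optimize import minimize
m=(X>.40)&(X<.54)&(Y>.04)&(Y<.36); q=W[m]
rib=q[(abs(q[:,2]-.02)<.0025)][:,:2]
def local(P,p): 
    c,s=np.cos(p[2]),np.sin(p[2]); d=P-p[:2]; return np.stack([d@[c,s],d@[-s,c]],1)
def dist(P,p):
    l=np.abs(local(P,p)); 
    dx=np.hypot(np.maximum(abs(l[:,0]-39)-2,0),np.maximum(l[:,1]-118,0))
    dy=np.min([np.hypot(np.maximum(abs(l[:,1]-k)-2,0),np.maximum(l[:,0]-41,0)) for k in (0,58,116)],0)
    return np.minimum(np.minimum(dx,dy),8).mean()
for nm,P,x0s in [("tray",rib*1000,[(467,208,0),(467,208,.03),(467,208,-.03)])]:
    for x0 in x0s:
        r=minimize(dist,x0,args=(P,),method="Nelder-Mead",options=dict(initial_simplex=[x0,(x0[0]+4,x0[1],x0[2]),(x0[0],x0[1]+5,x0[2]),(x0[0],x0[1],x0[2]+.03)])); print(nm,np.round(r.x,3),r.fun)
mp=(X>.49)&(X<.605)&(Y<-.1)&(Y>-.39)&(abs(Z-.02)<.003)
P=W[mp][:,:2]*1000; x0=(551,-244,.03)
r=minimize(dist,x0,args=(P,),method="Nelder-Mead",options=dict(initial_simplex=[x0,(555,-244,.03),(551,-240,.03),(551,-244,0)])); print("panel",np.round(r.x,3),r.fun)
goal(.468,.119,.15,.02)
E
```

```text
y 530 [468.4 294.3] [34.7 48.7] 88.8 med [0.4674 0.293 ]
w 536 [465.8 239.5] [35.4 48.7] 89.21 med [0.4649 0.2381]
r 526 [468.5 179.2] [49.4 33.2] 0.99 med [0.4688 0.1785]
b 520 [468.7 119.8] [50.2 33.2] 0.54 med [0.4681 0.1191]Traceback (most recent call last):
  File "<stdin>", line 22, in <module>
    res = _minimize_neldermead(fun, x0, args, callback, bounds=bounds,
                               **options)
    fsim[k] = func(sim[k])
              ~~~~^^^^^^^^
    fx = function(np.copy(x), *(wrapper_args + args))
  File "<stdin>", line 16, in dist
  File "<stdin>", line 14, in local
ValueError: operands could not be broadcast together with shapes (3,) (2,2)
```

Run:
```python
from h import *
W=np.load("W0.npy")
X,Y,Z=W[...,0],W[...,1],W[...,2]
from scipy.optimize import minimize
def dist(p,P):
    c,s=np.cos(p[2]),np.sin(p[2]); d=P-p[:2]; l=np.abs(np.stack([d@[c,s],d@[-s,c]],1))
    dx=np.hypot(np.maximum(abs(l[:,0]-39)-2,0),np.maximum(l[:,1]-118,0))
    dy=np.min([np.hypot(np.maximum(abs(l[:,1]-k)-2,0),np.maximum(l[:,0]-41,0)) for k in (0,58,116)],0)
    return np.minimum(np.minimum(dx,dy),8).mean()
for nm,mm,x0 in [("tray",(X>.40)&(X<.54)&(Y>.04)&(Y<.36),(467,208,.01)),("panel",(X>.49)&(X<.605)&(Y<-.1)&(Y>-.39),(551,-244,.03))]:
    P=W[mm&(abs(Z-.02)<.0025)][:,:2]*1000
    x0=np.array(x0); r=minimize(dist,x0,args=(P,),method="Nelder-Mead",options=dict(initial_simplex=x0+np.array([[-2,-2,-.02],[3,0,0],[0,3,0],[0,0,.04]]))); print(nm,len(P),np.round(r.x,3),r.fun)
goal(.468,.119,.15,.02)
```

```text
tray 760 [4.67546e+02 2.10918e+02 2.60000e-02] 0.5327977409480616
panel 914 [ 5.51358e+02 -2.44553e+02  3.20000e-02] 0.02921546480619138
t 1.4 shift [-0.4191 -0.4102  0.0813] turn [-0.0000e+00 -1.0000e-04  1.2801e+00] grip 0.0853 F [-0.1 -0.8 -0.3]
```

move_arm(targets=[{"x":-0.419,"y":-0.41,"z":0.03,"wz":1.27},{"x":-0.419,"y":-0.41,"z":0.03,"wz":1.27},{"x":-0.419,"y":-0.41,"z":0.03,"wz":1.27},{"x":-0.419,"y":-0.41,"z":0.03,"wz":1.27},{"x":-0.419,"y":-0.41,"z":0.03,"wz":1.27},{"x":-0.419,"y":-0.41,"z":0.03,"wz":1.27},{"x":-0.419,"y":-0.41,"z":0.03,"wz":1.27},{"x":-0.419,"y":-0.41,"z":0.03,"wz":1.27},{"x":-0.419,"y":-0.41,"z":0.03,"wz":1.27},{"x":-0.419,"y":-0.41,"z":0.03,"wz":1.27},{"x":-0.419,"y":-0.41,"z":0.03,"wz":1.27},{"x":-0.419,"y":-0.41,"z":0.03,"wz":1.27}], newtons=40)

```text
invalid input
```

Run:
```python
from h import *
goal(.4685,.1195,.2,.012)
```

```text
t 1.4 shift [-0.4195 -0.4096  0.0313] turn [-0.0000e+00 -1.0000e-04  1.2881e+00] grip 0.0853 F [-0.1 -0.8 -0.3]
```

move_arm(targets=[{"x":-0.419,"y":-0.41,"z":0.03,"wx":0,"wy":0,"wz":1.288,"gripper":0.085},{"x":-0.419,"y":-0.41,"z":0.03,"wx":0,"wy":0,"wz":1.288,"gripper":0.085},{"x":-0.419,"y":-0.41,"z":0.03,"wx":0,"wy":0,"wz":1.288,"gripper":0.085},{"x":-0.419,"y":-0.41,"z":0.03,"wx":0,"wy":0,"wz":1.288,"gripper":0.085},{"x":-0.419,"y":-0.41,"z":0.03,"wx":0,"wy":0,"wz":1.288,"gripper":0.085},{"x":-0.419,"y":-0.41,"z":0.03,"wx":0,"wy":0,"wz":1.288,"gripper":0.085},{"x":-0.419,"y":-0.41,"z":0.03,"wx":0,"wy":0,"wz":1.288,"gripper":0.085},{"x":-0.419,"y":-0.41,"z":0.03,"wx":0,"wy":0,"wz":1.288,"gripper":0.085},{"x":-0.419,"y":-0.41,"z":0.03,"wx":0,"wy":0,"wz":1.288,"gripper":0.085},{"x":-0.419,"y":-0.41,"z":0.03,"wx":0,"wy":0,"wz":1.288,"gripper":0.085},{"x":-0.419,"y":-0.41,"z":0.03,"wx":0,"wy":0,"wz":1.288,"gripper":0.085},{"x":-0.419,"y":-0.41,"z":0.03,"wx":0,"wy":0,"wz":1.288,"gripper":0.085}], newtons=40)

```text
clock: 2.4
ee_pos: [0.4251, 0.1927, 0.2062]
tcp_rot: [2.21, 2.232, 0.002]
force: [0.3, 1.1, 0.2]
grip_width: 0.0846
```

Run:
```python
from h import *
goal(.4685,.1195,.2,.012)
```

```text
t 2.4 shift [-0.0736  0.0427  0.0062] turn [ 0.0011 -0.0006 -0.0019] grip 0.0846 F [0.3 1.1 0.2]
```

move_arm(targets=[{"x":-0.074,"y":0.043,"z":0.006,"wx":0,"wy":0,"wz":0,"gripper":0.085},{"x":-0.074,"y":0.043,"z":0.006,"wx":0,"wy":0,"wz":0,"gripper":0.085},{"x":-0.074,"y":0.043,"z":0.006,"wx":0,"wy":0,"wz":0,"gripper":0.085},{"x":-0.074,"y":0.043,"z":0.006,"wx":0,"wy":0,"wz":0,"gripper":0.085}])

```text
clock: 2.73
ee_pos: [0.4702, 0.1158, 0.2002]
tcp_rot: [2.217, 2.224, 0.002]
force: [-1.3, 0.2, 0.8]
grip_width: 0.0849
```

Run:
```python
from h import *
goal(.4685,.1195,.036,.012)
p=ctrl.camera("wrist"); cv2.imwrite("pics/w1.png",p["pixels"][:,:,::-1]); W=cloud(p); np.save("W1.npy",W)
X,Y,Z=W[...,0],W[...,1],W[...,2]
m=((X>.42)&(X<.52)&(Z>.073)&(Z<.09)&(Y>.03)&(Y<.34)).astype(np.uint8)
m=cv2.morphologyEx(m,cv2.MORPH_OPEN,np.ones((3,3)))
n,l=cv2.connectedComponents(m)
for i in range(1,n):
    q=W[l==i][:,:2].astype(np.float32)*1000
    if len(q)>300: print(len(q),[np.round(v,1) for v in cv2.minAreaRect(q)],np.round(np.median(q,0),1))
```

```text
t 2.73 shift [ 0.0037 -0.0019  0.1642] turn [ 0.0016  0.0003 -0.0086] grip 0.0849 F [-1.3  0.2  0.8]
3017 [array([467.4, 241.7]), array([50., 34.]), np.float64(0.0)] [467.7 241.5]
2434 [array([470.5, 182.1]), array([50. , 32.5]), np.float64(0.1)] [470.2 182.4]
2117 [array([470.4, 122.3]), array([49.9, 34.6]), np.float64(1.6)] [470.3 124. ]
```

View pics/w1.png

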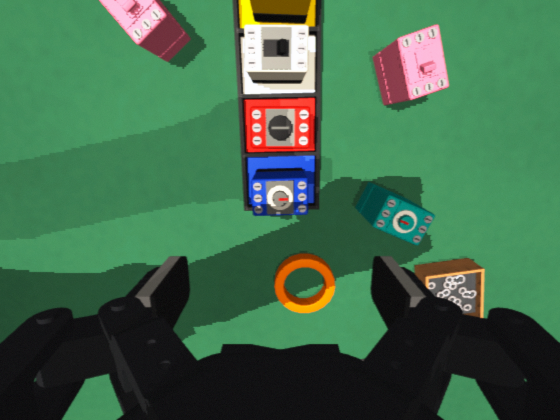

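Run:
```python
from h import *
goal(.4695,.121,.036,.012)
```

```text
t 2.78 shift [0.0026 0.0003 0.1641] turn [ 0.0009 -0.0007 -0.0049] grip 0.0851 F [-0.7  0.6 -0.4]
```

move_arm(targets=[{"x":0.003,"y":0,"z":0.03,"wx":0,"wy":0,"wz":-0.005,"gripper":0.085},{"x":0.003,"y":0,"z":0.065,"wx":0,"wy":0,"wz":-0.005,"gripper":0.085},{"x":0.003,"y":0,"z":0.1,"wx":0,"wy":0,"wz":-0.005,"gripper":0.085},{"x":0.003,"y":0,"z":0.13,"wx":0,"wy":0,"wz":-0.005,"gripper":0.085},{"x":0.003,"y":0,"z":0.15,"wx":0,"wy":0,"wz":-0.005,"gripper":0.085},{"x":0.003,"y":0,"z":0.16,"wx":0,"wy":0,"wz":-0.005,"gripper":0.085},{"x":0.003,"y":0,"z":0.164,"wx":0,"wy":0,"wz":-0.005,"gripper":0.085},{"x":0.003,"y":0,"z":0.164,"wx":0,"wy":0,"wz":-0.005,"gripper":0.06},{"x":0.003,"y":0,"z":0.164,"wx":0,"wy":0,"wz":-0.005,"gripper":0.04},{"x":0.003,"y":0,"z":0.164,"wx":0,"wy":0,"wz":-0.005,"gripper":0.04},{"x":0.003,"y":0,"z":0.164,"wx":0,"wy":0,"wz":-0.005,"gripper":0.04},{"x":0.003,"y":0,"z":0.164,"wx":0,"wy":0,"wz":-0.005,"gripper":0.04}], newtons=40)

```text
clock: 3.78
ee_pos: [0.4705, 0.1221, 0.0377]
tcp_rot: [2.207, 2.234, 0.006]
force: [-0.5, 1.4, 7.9]
grip_width: 0.0498
```

Run:
```python
from h import *
goal(.4695,.121,.19,.012)
```

```text
t 3.78 shift [-0.0008 -0.0005 -0.1523] turn [ 0.0038 -0.0019  0.0001] grip 0.0498 F [-0.5  1.4  7.9]
```

move_arm(targets=[{"x":0,"y":0,"z":-0.02,"wx":0,"wy":0,"wz":0,"gripper":0.04},{"x":0,"y":0,"z":-0.05,"wx":0,"wy":0,"wz":0,"gripper":0.04},{"x":0,"y":0,"z":-0.085,"wx":0,"wy":0,"wz":0,"gripper":0.04},{"x":0,"y":0,"z":-0.12,"wx":0,"wy":0,"wz":0,"gripper":0.04},{"x":-0.02,"y":0.005,"z":-0.145,"wx":0,"wy":0,"wz":0,"gripper":0.04},{"x":-0.055,"y":0.015,"z":-0.15,"wx":0,"wy":0,"wz":-0.01,"gripper":0.04},{"x":-0.095,"y":0.025,"z":-0.15,"wx":0,"wy":0,"wz":-0.02,"gripper":0.04},{"x":-0.135,"y":0.035,"z":-0.15,"wx":0,"wy":0,"wz":-0.02,"gripper":0.04},{"x":-0.175,"y":0.048,"z":-0.15,"wx":0,"wy":0,"wz":-0.02,"gripper":0.04},{"x":-0.215,"y":0.06,"z":-0.15,"wx":0,"wy":0,"wz":-0.02,"gripper":0.04},{"x":-0.25,"y":0.07,"z":-0.15,"wx":0,"wy":0,"wz":-0.02,"gripper":0.04},{"x":-0.275,"y":0.077,"z":-0.15,"wx":0,"wy":0,"wz":-0.02,"gripper":0.04}])

```text
clock: 4.78
ee_pos: [0.5503, -0.1571, 0.188]
tcp_rot: [2.187, 2.25, 0.005]
force: [-0.2, -0.8, -1.6]
grip_width: 0.0499
```

Run:
```python
from h import *
goal(.5487,-.1575,.0385,.031)
```

```text
t 4.78 shift [-0.0003 -0.0024  0.1495] turn [ 0.0048  0.0002 -0.0027] grip 0.0499 F [-0.2 -0.8 -1.6]
```

move_arm(targets=[{"x":0,"y":-0.001,"z":0.02,"wx":0.003,"wy":0,"wz":-0.003,"gripper":0.04},{"x":0,"y":-0.002,"z":0.05,"wx":0.005,"wy":0,"wz":-0.003,"gripper":0.04},{"x":0,"y":-0.002,"z":0.085,"wx":0.005,"wy":0,"wz":-0.003,"gripper":0.04},{"x":0,"y":-0.002,"z":0.115,"wx":0.005,"wy":0,"wz":-0.003,"gripper":0.04},{"x":0,"y":-0.002,"z":0.13,"wx":0.005,"wy":0,"wz":-0.003,"gripper":0.04},{"x":0,"y":-0.002,"z":0.135,"wx":0.005,"wy":0,"wz":-0.003,"gripper":0.04},{"x":0,"y":-0.002,"z":0.135,"wx":0.005,"wy":0,"wz":-0.003,"gripper":0.04}])

```text
clock: 5.37
ee_pos: [0.5477, -0.1569, 0.0518]
tcp_rot: [-2.185, -2.254, 0.003]
force: [0.2, 0.4, -1.1]
grip_width: 0.0498
```

Run:
```python
from h import *
goal(.5487,-.1575,.0385,.031)
p=ctrl.camera("wrist"); cv2.imwrite("pics/w2.png",p["pixels"][:,:,::-1])
p=ctrl.camera("scene"); cv2.imwrite("pics/s2.png",cv2.resize(p["pixels"][120:270,80:320,::-1],None,fx=3,fy=3))
```

```text
t 5.37 shift [-0.0006  0.001   0.0133] turn [-0.0031 -0.0006  0.0001] grip 0.0498 F [ 0.2  0.4 -1.1]
```

View pics/w2.png

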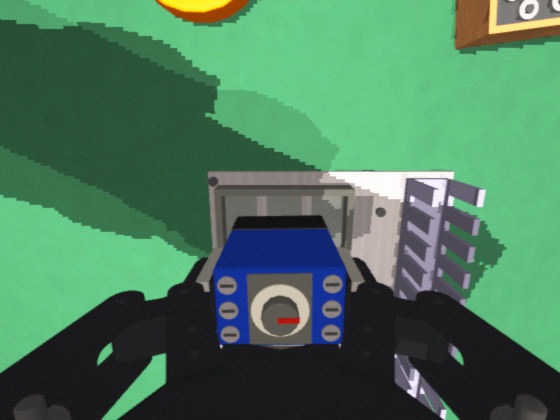

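View pics/s2.png

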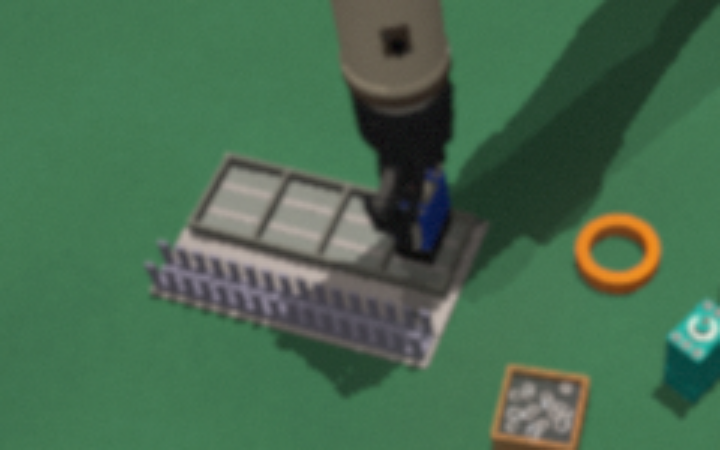

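move_arm(targets=[{"x":0,"y":0.001,"z":0.007,"wx":-0.003,"wy":0,"wz":0,"gripper":0.04},{"x":0,"y":0.001,"z":0.011,"wx":-0.003,"wy":0,"wz":0,"gripper":0.04},{"x":0,"y":0.001,"z":0.0135,"wx":-0.003,"wy":0,"wz":0,"gripper":0.04},{"x":0,"y":0.001,"z":0.0135,"wx":-0.003,"wy":0,"wz":0,"gripper":0.04},{"x":0,"y":0.001,"z":0.0135,"wx":-0.003,"wy":0,"wz":0,"gripper":0.055},{"x":0,"y":0.001,"z":0.0135,"wx":-0.003,"wy":0,"wz":0,"gripper":0.08},{"x":0,"y":0.001,"z":0.0135,"wx":-0.003,"wy":0,"wz":0,"gripper":0.08},{"x":0,"y":0.001,"z":0.0135,"wx":-0.003,"wy":0,"wz":0,"gripper":0.08},{"x":0,"y":0.001,"z":0.0135,"wx":-0.003,"wy":0,"wz":0,"gripper":0.08}])

```text
clock: 6.22
ee_pos: [0.5512, -0.1575, 0.0409]
tcp_rot: [2.184, 2.253, 0.005]
force: [-0.5, -0.3, -0.4]
grip_width: 0.08
```

Run:
```python
from h import *
goal(.4695,.181,.2,.012)
```

```text
t 6.22 shift [ 0.3408 -0.0703 -0.1597] turn [0.005  0.0007 0.0191] grip 0.08 F [-0.5 -0.3 -0.4]
```

move_arm(targets=[{"x":0,"y":0,"z":-0.02,"wx":0,"wy":0,"wz":0,"gripper":0.085},{"x":0,"y":0,"z":-0.055,"wx":0,"wy":0,"wz":0,"gripper":0.085},{"x":0,"y":0,"z":-0.095,"wx":0,"wy":0,"wz":0,"gripper":0.085},{"x":0.025,"y":-0.005,"z":-0.13,"wx":0,"wy":0,"wz":0.01,"gripper":0.085},{"x":0.06,"y":-0.012,"z":-0.145,"wx":0,"wy":0,"wz":0.019,"gripper":0.085},{"x":0.1,"y":-0.02,"z":-0.15,"wx":0,"wy":0,"wz":0.019,"gripper":0.085},{"x":0.14,"y":-0.03,"z":-0.15,"wx":0,"wy":0,"wz":0.019,"gripper":0.085},{"x":0.18,"y":-0.038,"z":-0.15,"wx":0,"wy":0,"wz":0.019,"gripper":0.085},{"x":0.22,"y":-0.046,"z":-0.15,"wx":0,"wy":0,"wz":0.019,"gripper":0.085},{"x":0.26,"y":-0.054,"z":-0.15,"wx":0,"wy":0,"wz":0.019,"gripper":0.085},{"x":0.3,"y":-0.062,"z":-0.15,"wx":0,"wy":0,"wz":0.019,"gripper":0.085},{"x":0.33,"y":-0.07,"z":-0.15,"wx":0.003,"wy":0,"wz":0.019,"gripper":0.085}])

```text
clock: 7.22
ee_pos: [0.4691, 0.174, 0.1908]
tcp_rot: [2.204, 2.237, 0.004]
force: [0.3, 0.4, 0.7]
grip_width: 0.0847
```

Run:
```python
from h import *
p=ctrl.camera("top"); cv2.imwrite("pics/t3.png",p["pixels"][:,:,::-1])
W=cloud(p);X,Y,Z=W[...,0],W[...,1],W[...,2]
m=((X>.5)&(X<.6)&(Z>.073)&(Z<.09)&(Y>-.2)&(Y<-.11)); q=W[m][:,:2].astype(np.float32)*1000
print([np.round(v,1) for v in cv2.minAreaRect(q)],np.round(np.median(q,0),1))
goal(.4695,.181,.036,.012)
```

```text
[array([ 549.4, -159. ]), array([50.5, 34.6]), np.float64(3.1)] [ 548.5 -158.2]
t 7.27 shift [-1.000e-04  2.400e-03  1.547e-01] turn [ 0.0013 -0.0041  0.0099] grip 0.0849 F [-1.3  5.3 -0.5]
```

View pics/t3.png

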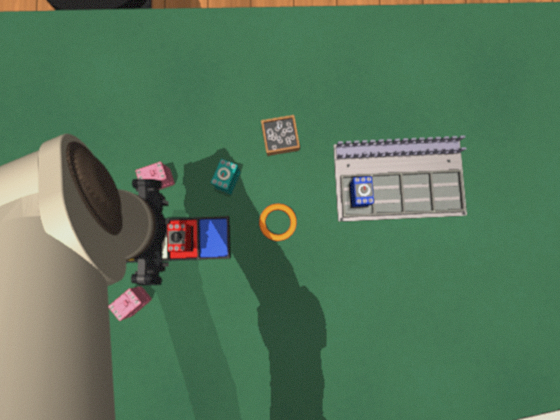

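move_arm(targets=[{"x":0,"y":0.001,"z":0.03,"wx":0,"wy":-0.002,"wz":0.008,"gripper":0.085},{"x":0,"y":0.001,"z":0.065,"wx":0,"wy":-0.002,"wz":0.008,"gripper":0.085},{"x":0,"y":0.001,"z":0.1,"wx":0,"wy":-0.002,"wz":0.008,"gripper":0.085},{"x":0,"y":0.001,"z":0.13,"wx":0,"wy":-0.002,"wz":0.008,"gripper":0.085},{"x":0,"y":0.001,"z":0.147,"wx":0,"wy":-0.002,"wz":0.008,"gripper":0.085},{"x":0,"y":0.001,"z":0.153,"wx":0,"wy":-0.002,"wz":0.008,"gripper":0.085},{"x":0,"y":0.001,"z":0.153,"wx":0,"wy":-0.002,"wz":0.008,"gripper":0.085},{"x":0,"y":0.001,"z":0.153,"wx":0,"wy":-0.002,"wz":0.008,"gripper":0.06},{"x":0,"y":0.001,"z":0.153,"wx":0,"wy":-0.002,"wz":0.008,"gripper":0.04},{"x":0,"y":0.001,"z":0.153,"wx":0,"wy":-0.002,"wz":0.008,"gripper":0.04},{"x":0,"y":0.001,"z":0.153,"wx":0,"wy":-0.002,"wz":0.008,"gripper":0.04},{"x":0,"y":0.001,"z":0.153,"wx":0,"wy":-0.002,"wz":0.008,"gripper":0.04}])

```text
clock: 8.27
ee_pos: [0.4696, 0.1816, 0.0394]
tcp_rot: [2.206, 2.236, 0.008]
force: [-1.2, -0.6, 8.1]
grip_width: 0.049
```

Run:
```python
from h import *
goal(.5505,-.2155,.19,.031)
```

```text
t 8.27 shift [-0.3977  0.0761 -0.1516] turn [ 0.0043 -0.0033 -0.0172] grip 0.049 F [-1.2 -0.6  8.1]
```

move_arm(targets=[{"x":0,"y":0,"z":-0.02,"wx":0,"wy":0,"wz":0,"gripper":0.04},{"x":0,"y":0,"z":-0.05,"wx":0,"wy":0,"wz":0,"gripper":0.04},{"x":0,"y":0,"z":-0.085,"wx":0,"wy":0,"wz":0,"gripper":0.04},{"x":0,"y":0,"z":-0.12,"wx":0,"wy":0,"wz":0,"gripper":0.04},{"x":-0.02,"y":0.005,"z":-0.145,"wx":0,"wy":0,"wz":0,"gripper":0.04},{"x":-0.055,"y":0.012,"z":-0.15,"wx":0,"wy":0,"wz":-0.01,"gripper":0.04},{"x":-0.095,"y":0.02,"z":-0.15,"wx":0,"wy":0,"wz":-0.017,"gripper":0.04},{"x":-0.135,"y":0.028,"z":-0.15,"wx":0,"wy":0,"wz":-0.017,"gripper":0.04},{"x":-0.175,"y":0.035,"z":-0.15,"wx":0,"wy":0,"wz":-0.017,"gripper":0.04},{"x":-0.215,"y":0.042,"z":-0.15,"wx":0,"wy":0,"wz":-0.017,"gripper":0.04},{"x":-0.255,"y":0.05,"z":-0.15,"wx":0,"wy":0,"wz":-0.017,"gripper":0.04},{"x":-0.295,"y":0.057,"z":-0.15,"wx":0,"wy":0,"wz":-0.017,"gripper":0.04}])

```text
clock: 9.27
ee_pos: [0.5299, -0.1149, 0.1892]
tcp_rot: [2.186, 2.255, 0.009]
force: [1.1, 0.9, -2.0]
grip_width: 0.0497
```

Run:
```python
from h import *
goal(.5505,-.2155,.19,.031)
```

```text
t 9.27 shift [-0.1012  0.0175 -0.001 ] turn [ 0.0051 -0.0034  0.0001] grip 0.0497 F [ 1.1  0.9 -2. ]
```

move_arm(targets=[{"x":-0.03,"y":0.006,"z":0,"wx":0.003,"wy":-0.002,"wz":0,"gripper":0.04},{"x":-0.065,"y":0.012,"z":0,"wx":0.005,"wy":-0.003,"wz":0,"gripper":0.04},{"x":-0.09,"y":0.016,"z":0,"wx":0.005,"wy":-0.003,"wz":0,"gripper":0.04},{"x":-0.101,"y":0.0175,"z":0.01,"wx":0.005,"wy":-0.003,"wz":0,"gripper":0.04},{"x":-0.101,"y":0.0175,"z":0.04,"wx":0.005,"wy":-0.003,"wz":0,"gripper":0.04},{"x":-0.101,"y":0.0175,"z":0.075,"wx":0.005,"wy":-0.003,"wz":0,"gripper":0.04},{"x":-0.101,"y":0.0175,"z":0.105,"wx":0.005,"wy":-0.003,"wz":0,"gripper":0.04},{"x":-0.101,"y":0.0175,"z":0.125,"wx":0.005,"wy":-0.003,"wz":0,"gripper":0.04},{"x":-0.101,"y":0.0175,"z":0.135,"wx":0.005,"wy":-0.003,"wz":0,"gripper":0.04},{"x":-0.101,"y":0.0175,"z":0.135,"wx":0.005,"wy":-0.003,"wz":0,"gripper":0.04}])

```text
clock: 10.1
ee_pos: [0.5489, -0.213, 0.0511]
tcp_rot: [-2.182, -2.253, 0.003]
force: [0.2, -0.6, -2.6]
grip_width: 0.0499
```

Run:
```python
from h import *
goal(.5505,-.2155,.0395,.031)
p=ctrl.camera("wrist"); cv2.imwrite("pics/w4.png",p["pixels"][:,:,::-1])
```

```text
t 10.1 shift [-0.0026  0.0016  0.0116] turn [-0.005  -0.0028  0.001 ] grip 0.0499 F [ 0.2 -0.6 -2.6]
```

View pics/w4.png

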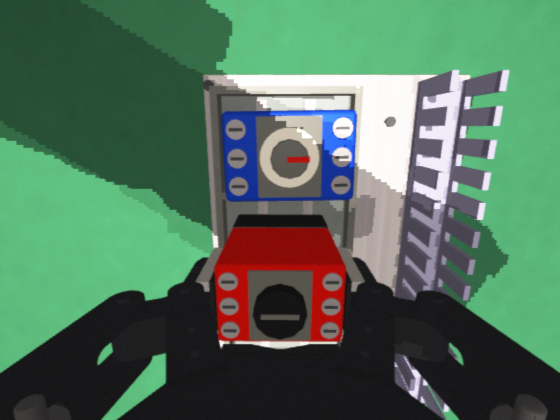

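move_arm(targets=[{"x":-0.0015,"y":0.001,"z":0.007,"wx":-0.003,"wy":-0.002,"wz":0,"gripper":0.04},{"x":-0.0015,"y":0.001,"z":0.01,"wx":-0.003,"wy":-0.002,"wz":0,"gripper":0.04},{"x":-0.0015,"y":0.001,"z":0.0125,"wx":-0.003,"wy":-0.002,"wz":0,"gripper":0.04},{"x":-0.0015,"y":0.001,"z":0.0125,"wx":-0.003,"wy":-0.002,"wz":0,"gripper":0.04},{"x":-0.0015,"y":0.001,"z":0.0125,"wx":-0.003,"wy":-0.002,"wz":0,"gripper":0.04}])

```text
clock: 10.57
ee_pos: [0.5516, -0.2153, 0.041]
tcp_rot: [2.185, 2.255, 0.001]
force: [0.8, -0.5, -2.0]
grip_width: 0.0495
```

move_arm(targets=[{"x":0,"y":0,"z":0.0015,"wx":0,"wy":0,"wz":0,"gripper":0.04},{"x":0,"y":0,"z":0.003,"wx":0,"wy":0,"wz":0,"gripper":0.04},{"x":0,"y":0,"z":0.003,"wx":0,"wy":0,"wz":0,"gripper":0.04}])

```text
clock: 10.82
ee_pos: [0.5523, -0.2157, 0.0394]
tcp_rot: [2.184, 2.254, 0.002]
force: [-2.9, 0.9, 7.5]
grip_width: 0.0496
```

Contact with the floor (+7.5 N). Release and retreat.

move_arm(targets=[{"x":0,"y":0,"z":0,"wx":0,"wy":0,"wz":0,"gripper":0.055},{"x":0,"y":0,"z":0,"wx":0,"wy":0,"wz":0,"gripper":0.08},{"x":0,"y":0,"z":0,"wx":0,"wy":0,"wz":0,"gripper":0.08},{"x":0,"y":0,"z":0,"wx":0,"wy":0,"wz":0,"gripper":0.08},{"x":0,"y":0,"z":0,"wx":0,"wy":0,"wz":0,"gripper":0.08},{"x":0,"y":0,"z":-0.02,"wx":0,"wy":0,"wz":0,"gripper":0.085},{"x":0,"y":0,"z":-0.055,"wx":0,"wy":0,"wz":0,"gripper":0.085},{"x":0,"y":0,"z":-0.095,"wx":0,"wy":0,"wz":0,"gripper":0.085},{"x":0,"y":0,"z":-0.13,"wx":0,"wy":0,"wz":0,"gripper":0.085},{"x":0.02,"y":0,"z":-0.15,"wx":0,"wy":0,"wz":0,"gripper":0.085},{"x":0.05,"y":-0.01,"z":-0.15,"wx":0,"wy":0,"wz":0,"gripper":0.085}])

```text
clock: 11.73
ee_pos: [0.5449, -0.1701, 0.1953]
tcp_rot: [2.182, 2.241, 0.01]
force: [1.0, 1.2, -0.6]
grip_width: 0.085
```

Run:
```python
from h import *
goal(.467,.2405,.19,.01)
```

```text
t 11.73 shift [ 0.4125 -0.0671  0.002 ] turn [0.0143 0.0056 0.0164] grip 0.085 F [ 1.   1.2 -0.6]
```

move_arm(targets=[{"x":0.035,"y":-0.006,"z":0,"wx":0.007,"wy":0.003,"wz":0.008,"gripper":0.085},{"x":0.075,"y":-0.012,"z":0,"wx":0.012,"wy":0.005,"wz":0.016,"gripper":0.085},{"x":0.115,"y":-0.019,"z":0,"wx":0.012,"wy":0.005,"wz":0.016,"gripper":0.085},{"x":0.155,"y":-0.025,"z":0,"wx":0.012,"wy":0.005,"wz":0.016,"gripper":0.085},{"x":0.195,"y":-0.032,"z":0,"wx":0.012,"wy":0.005,"wz":0.016,"gripper":0.085},{"x":0.235,"y":-0.038,"z":0,"wx":0.012,"wy":0.005,"wz":0.016,"gripper":0.085},{"x":0.275,"y":-0.045,"z":0,"wx":0.012,"wy":0.005,"wz":0.016,"gripper":0.085},{"x":0.315,"y":-0.051,"z":0,"wx":0.012,"wy":0.005,"wz":0.016,"gripper":0.085},{"x":0.355,"y":-0.058,"z":0,"wx":0.012,"wy":0.005,"wz":0.016,"gripper":0.085},{"x":0.39,"y":-0.064,"z":0,"wx":0.012,"wy":0.005,"wz":0.016,"gripper":0.085},{"x":0.412,"y":-0.067,"z":0,"wx":0.012,"wy":0.005,"wz":0.016,"gripper":0.085},{"x":0.412,"y":-0.067,"z":0,"wx":0.012,"wy":0.005,"wz":0.016,"gripper":0.085}])

```text
clock: 12.73
ee_pos: [0.4649, 0.2468, 0.192]
tcp_rot: [-2.2, -2.242, -0.005]
force: [-0.1, 0.3, 0.3]
grip_width: 0.0851
```

Run:
```python
from h import *
p=ctrl.camera("top")
W=cloud(p);X,Y,Z=W[...,0],W[...,1],W[...,2]
m=((X>.5)&(X<.6)&(Z>.073)&(Z<.09)&(Y>-.26)&(Y<-.185)); q=W[m][:,:2].astype(np.float32)*1000
print([np.round(v,1) for v in cv2.minAreaRect(q)],np.round(np.median(q,0),1))
goal(.467,.2405,.036,.01)
p=ctrl.camera("wrist"); W=cloud(p)
X,Y,Z=W[...,0],W[...,1],W[...,2]
m=((X>.42)&(X<.52)&(Z>.073)&(Z<.09)&(Y>.03)&(Y<.34)).astype(np.uint8)
m=cv2.morphologyEx(m,cv2.MORPH_OPEN,np.ones((3,3)))
n,l=cv2.connectedComponents(m)
for i in range(1,n):
    q=W[l==i][:,:2].astype(np.float32)*1000
    if len(q)>300: print(len(q),[np.round(v,1) for v in cv2.minAreaRect(q)],np.round(np.median(q,0),1))
cv2.imwrite("pics/w5.png",p["pixels"][:,:,::-1])
```

```text
[array([ 551.1, -217.2]), array([50.1, 34.8]), np.float64(1.8)] [ 549.8 -215.7]
t 12.78 shift [-0.0029  0.0009  0.1559] turn [ 0.0019 -0.0004  0.0064] grip 0.0853 F [ 0.6 -0.5 -0.4]
2520 [array([470.5, 296.5]), array([34.1, 50. ]), np.float64(87.9)] [470.4 297.2]
2184 [array([467.3, 242.2]), array([49.9, 34.1]), np.float64(0.1)] [467.1 243.6]
```

View pics/w5.png

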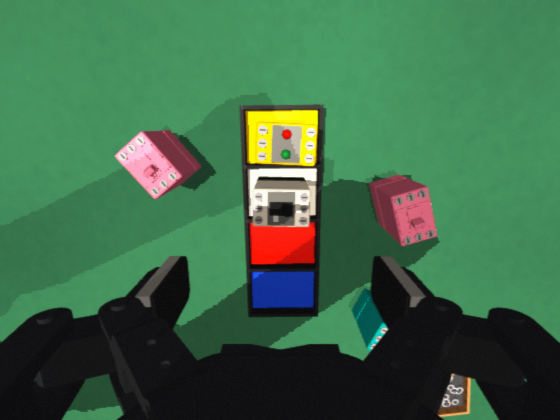

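move_arm(targets=[{"x":-0.002,"y":0.001,"z":0.03,"wx":0,"wy":0,"wz":0.006,"gripper":0.085},{"x":-0.002,"y":0.001,"z":0.065,"wx":0,"wy":0,"wz":0.006,"gripper":0.085},{"x":-0.002,"y":0.001,"z":0.1,"wx":0,"wy":0,"wz":0.006,"gripper":0.085},{"x":-0.002,"y":0.001,"z":0.13,"wx":0,"wy":0,"wz":0.006,"gripper":0.085},{"x":-0.002,"y":0.001,"z":0.147,"wx":0,"wy":0,"wz":0.006,"gripper":0.085},{"x":-0.002,"y":0.001,"z":0.154,"wx":0,"wy":0,"wz":0.006,"gripper":0.085},{"x":-0.002,"y":0.001,"z":0.154,"wx":0,"wy":0,"wz":0.006,"gripper":0.085},{"x":-0.002,"y":0.001,"z":0.154,"wx":0,"wy":0,"wz":0.006,"gripper":0.06},{"x":-0.002,"y":0.001,"z":0.154,"wx":0,"wy":0,"wz":0.006,"gripper":0.04},{"x":-0.002,"y":0.001,"z":0.154,"wx":0,"wy":0,"wz":0.006,"gripper":0.04},{"x":-0.002,"y":0.001,"z":0.154,"wx":0,"wy":0,"wz":0.006,"gripper":0.04},{"x":-0.002,"y":0.001,"z":0.154,"wx":0,"wy":0,"wz":0.006,"gripper":0.04}])

```text
clock: 13.83
ee_pos: [0.4691, 0.2391, 0.0395]
tcp_rot: [2.212, 2.227, 0.006]
force: [0.1, -0.7, 6.8]
grip_width: 0.0493
```

Run:
```python
from h import *
goal(.5523,-.2735,.19,.031)
```

```text
t 13.83 shift [-0.5132  0.0803 -0.1503] turn [ 0.0046 -0.0003 -0.024 ] grip 0.0493 F [ 0.1 -0.7  6.8]
```

move_arm(targets=[{"x":0,"y":0,"z":-0.02,"wx":0,"wy":0,"wz":0,"gripper":0.04},{"x":0,"y":0,"z":-0.05,"wx":0,"wy":0,"wz":0,"gripper":0.04},{"x":0,"y":0,"z":-0.085,"wx":0,"wy":0,"wz":0,"gripper":0.04},{"x":0,"y":0,"z":-0.12,"wx":0,"wy":0,"wz":0,"gripper":0.04},{"x":-0.02,"y":0.003,"z":-0.145,"wx":0,"wy":0,"wz":0,"gripper":0.04},{"x":-0.055,"y":0.009,"z":-0.15,"wx":0,"wy":0,"wz":-0.01,"gripper":0.04},{"x":-0.095,"y":0.015,"z":-0.15,"wx":0,"wy":0,"wz":-0.024,"gripper":0.04},{"x":-0.135,"y":0.021,"z":-0.15,"wx":0,"wy":0,"wz":-0.024,"gripper":0.04},{"x":-0.175,"y":0.027,"z":-0.15,"wx":0,"wy":0,"wz":-0.024,"gripper":0.04},{"x":-0.215,"y":0.034,"z":-0.15,"wx":0,"wy":0,"wz":-0.024,"gripper":0.04},{"x":-0.255,"y":0.04,"z":-0.15,"wx":0,"wy":0,"wz":-0.024,"gripper":0.04},{"x":-0.295,"y":0.046,"z":-0.15,"wx":0,"wy":0,"wz":-0.024,"gripper":0.04}])

```text
clock: 14.83
ee_pos: [0.5164, -0.0574, 0.1903]
tcp_rot: [2.184, 2.253, 0.007]
force: [0.7, -0.1, -1.9]
grip_width: 0.0497
```

Run:
```python
from h import *
goal(.5523,-.2735,.19,.031)
```

```text
t 14.83 shift [-0.2172  0.0291  0.0003] turn [ 0.0058 -0.0005  0.0004] grip 0.0497 F [ 0.7 -0.1 -1.9]
```

move_arm(targets=[{"x":-0.035,"y":0.005,"z":0,"wx":0.003,"wy":0,"wz":0,"gripper":0.04},{"x":-0.075,"y":0.01,"z":0,"wx":0.005,"wy":0,"wz":0,"gripper":0.04},{"x":-0.115,"y":0.016,"z":0,"wx":0.005,"wy":0,"wz":0,"gripper":0.04},{"x":-0.155,"y":0.021,"z":0,"wx":0.005,"wy":0,"wz":0,"gripper":0.04},{"x":-0.19,"y":0.026,"z":0,"wx":0.005,"wy":0,"wz":0,"gripper":0.04},{"x":-0.21,"y":0.028,"z":0,"wx":0.005,"wy":0,"wz":0,"gripper":0.04},{"x":-0.217,"y":0.029,"z":0.02,"wx":0.005,"wy":0,"wz":0,"gripper":0.04},{"x":-0.217,"y":0.029,"z":0.055,"wx":0.005,"wy":0,"wz":0,"gripper":0.04},{"x":-0.217,"y":0.029,"z":0.09,"wx":0.005,"wy":0,"wz":0,"gripper":0.04},{"x":-0.217,"y":0.029,"z":0.12,"wx":0.005,"wy":0,"wz":0,"gripper":0.04},{"x":-0.217,"y":0.029,"z":0.135,"wx":0.005,"wy":0,"wz":0,"gripper":0.04},{"x":-0.217,"y":0.029,"z":0.135,"wx":0.005,"wy":0,"wz":0,"gripper":0.04}])

```text
clock: 15.83
ee_pos: [0.5497, -0.2714, 0.0512]
tcp_rot: [-2.181, -2.251, 0.003]
force: [-0.4, 0.3, -1.9]
grip_width: 0.0498
```

Run:
```python
from h import *
goal(.5523,-.2735,.039,.031)
p=ctrl.camera("wrist"); cv2.imwrite("pics/w6.png",p["pixels"][:,:,::-1])
```

```text
t 15.83 shift [-0.0023  0.0026  0.0122] turn [-0.0063 -0.004   0.0008] grip 0.0498 F [-0.4  0.3 -1.9]
```

View pics/w6.png

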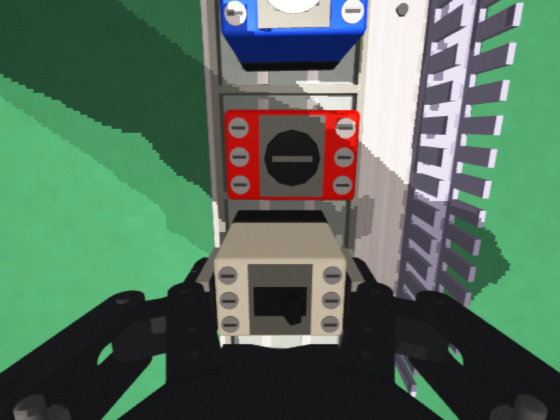

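move_arm(targets=[{"x":-0.001,"y":0.002,"z":0.007,"wx":-0.005,"wy":-0.003,"wz":0,"gripper":0.04},{"x":-0.001,"y":0.002,"z":0.01,"wx":-0.005,"wy":-0.003,"wz":0,"gripper":0.04},{"x":-0.001,"y":0.002,"z":0.0125,"wx":-0.005,"wy":-0.003,"wz":0,"gripper":0.04},{"x":-0.001,"y":0.002,"z":0.014,"wx":-0.005,"wy":-0.003,"wz":0,"gripper":0.04},{"x":-0.001,"y":0.002,"z":0.014,"wx":-0.005,"wy":-0.003,"wz":0,"gripper":0.04},{"x":-0.001,"y":0.002,"z":0.014,"wx":-0.005,"wy":-0.003,"wz":0,"gripper":0.04}])

```text
clock: 16.38
ee_pos: [0.5537, -0.2733, 0.0401]
tcp_rot: [2.184, 2.255, 0.002]
force: [0.0, 1.2, -1.2]
grip_width: 0.0497
```

move_arm(targets=[{"x":0,"y":0,"z":0.001,"wx":0,"wy":0,"wz":0,"gripper":0.04},{"x":0,"y":0,"z":0.002,"wx":0,"wy":0,"wz":0,"gripper":0.04},{"x":0,"y":0,"z":0.002,"wx":0,"wy":0,"wz":0,"gripper":0.04}])

```text
clock: 16.63
ee_pos: [0.554, -0.2735, 0.0395]
tcp_rot: [2.184, 2.254, 0.003]
force: [-1.9, 1.3, 7.2]
grip_width: 0.0496
```

move_arm(targets=[{"x":0,"y":0,"z":0,"wx":0,"wy":0,"wz":0,"gripper":0.055},{"x":0,"y":0,"z":0,"wx":0,"wy":0,"wz":0,"gripper":0.08},{"x":0,"y":0,"z":0,"wx":0,"wy":0,"wz":0,"gripper":0.08},{"x":0,"y":0,"z":0,"wx":0,"wy":0,"wz":0,"gripper":0.08},{"x":0,"y":0,"z":0,"wx":0,"wy":0,"wz":0,"gripper":0.08},{"x":0,"y":0,"z":-0.02,"wx":0,"wy":0,"wz":0,"gripper":0.085},{"x":0,"y":0,"z":-0.055,"wx":0,"wy":0,"wz":0,"gripper":0.085},{"x":0,"y":0,"z":-0.095,"wx":0,"wy":0,"wz":0,"gripper":0.085},{"x":0,"y":0,"z":-0.13,"wx":0,"wy":0,"wz":0,"gripper":0.085},{"x":0.02,"y":0,"z":-0.15,"wx":0,"wy":0,"wz":0,"gripper":0.085},{"x":0.055,"y":-0.01,"z":-0.15,"wx":0,"wy":0,"wz":0,"gripper":0.085},{"x":0.095,"y":-0.015,"z":-0.15,"wx":0,"wy":0,"wz":0,"gripper":0.085}])

```text
clock: 17.63
ee_pos: [0.5358, -0.1812, 0.1915]
tcp_rot: [2.186, 2.245, 0.005]
force: [0.6, 0.1, 0.2]
grip_width: 0.0855
```

Run:
```python
from h import *
goal(.4695,.296,.19,.0)
```

```text
t 17.63 shift [ 0.4788 -0.0536 -0.0006] turn [0.0075 0.0034 0.0266] grip 0.0855 F [0.6 0.1 0.2]
```

move_arm(targets=[{"x":0.04,"y":-0.005,"z":0,"wx":0.007,"wy":0.003,"wz":0.01,"gripper":0.085},{"x":0.08,"y":-0.009,"z":0,"wx":0.007,"wy":0.003,"wz":0.02,"gripper":0.085},{"x":0.12,"y":-0.013,"z":0,"wx":0.007,"wy":0.003,"wz":0.036,"gripper":0.085},{"x":0.16,"y":-0.018,"z":0,"wx":0.007,"wy":0.003,"wz":0.036,"gripper":0.085},{"x":0.2,"y":-0.022,"z":0,"wx":0.007,"wy":0.003,"wz":0.036,"gripper":0.085},{"x":0.24,"y":-0.027,"z":0,"wx":0.007,"wy":0.003,"wz":0.036,"gripper":0.085},{"x":0.28,"y":-0.031,"z":0,"wx":0.007,"wy":0.003,"wz":0.036,"gripper":0.085},{"x":0.32,"y":-0.036,"z":0,"wx":0.007,"wy":0.003,"wz":0.036,"gripper":0.085},{"x":0.36,"y":-0.04,"z":0,"wx":0.007,"wy":0.003,"wz":0.036,"gripper":0.085},{"x":0.4,"y":-0.045,"z":0,"wx":0.007,"wy":0.003,"wz":0.036,"gripper":0.085},{"x":0.44,"y":-0.049,"z":0,"wx":0.007,"wy":0.003,"wz":0.036,"gripper":0.085},{"x":0.47,"y":-0.053,"z":0,"wx":0.007,"wy":0.003,"wz":0.036,"gripper":0.085}])

```text
clock: 18.63
ee_pos: [0.4691, 0.2913, 0.1896]
tcp_rot: [-2.228, -2.214, -0.002]
force: [0.3, -0.1, 0.3]
grip_width: 0.0848
```

move_arm(targets=[{"x":0,"y":0,"z":0,"wx":0,"wy":0,"wz":0,"gripper":0.085},{"x":0,"y":0,"z":0,"wx":0,"wy":0,"wz":0,"gripper":0.085}])

```text
clock: 18.8
ee_pos: [0.4677, 0.2942, 0.1893]
tcp_rot: [-2.222, -2.219, -0.002]
force: [0.2, -0.8, 0.3]
grip_width: 0.085
```

Run:
```python
from h import *
goal(.4695,.296,.0365,-.01)
```

```text
t 18.8 shift [0.0015 0.0018 0.1528] turn [-0.0001 -0.002   0.0089] grip 0.085 F [ 0.2 -0.8  0.3]
```

move_arm(targets=[{"x":0.002,"y":0.001,"z":0.03,"wx":0,"wy":0,"wz":0.009,"gripper":0.085},{"x":0.002,"y":0.001,"z":0.065,"wx":0,"wy":0,"wz":0.009,"gripper":0.085},{"x":0.002,"y":0.001,"z":0.1,"wx":0,"wy":0,"wz":0.009,"gripper":0.085},{"x":0.002,"y":0.001,"z":0.13,"wx":0,"wy":0,"wz":0.009,"gripper":0.085},{"x":0.002,"y":0.001,"z":0.146,"wx":0,"wy":0,"wz":0.009,"gripper":0.085},{"x":0.002,"y":0.001,"z":0.152,"wx":0,"wy":0,"wz":0.009,"gripper":0.085},{"x":0.002,"y":0.001,"z":0.152,"wx":0,"wy":0,"wz":0.009,"gripper":0.085},{"x":0.002,"y":0.001,"z":0.152,"wx":0,"wy":0,"wz":0.009,"gripper":0.06},{"x":0.002,"y":0.001,"z":0.152,"wx":0,"wy":0,"wz":0.009,"gripper":0.04},{"x":0.002,"y":0.001,"z":0.152,"wx":0,"wy":0,"wz":0.009,"gripper":0.04},{"x":0.002,"y":0.001,"z":0.152,"wx":0,"wy":0,"wz":0.009,"gripper":0.04},{"x":0.002,"y":0.001,"z":0.152,"wx":0,"wy":0,"wz":0.009,"gripper":0.04}])

```text
clock: 19.8
ee_pos: [0.4702, 0.2971, 0.0391]
tcp_rot: [-2.232, -2.21, -0.007]
force: [-0.0, -1.1, 7.1]
grip_width: 0.0496
```

Run:
```python
from h import *
goal(.5541,-.3310,.19,.031)
```

```text
t 19.8 shift [-0.6267  0.0908 -0.153 ] turn [ 0.0029 -0.0037 -0.0413] grip 0.0496 F [-0.  -1.1  7.1]
```

move_arm(targets=[{"x":0,"y":0,"z":-0.02,"wx":0,"wy":0,"wz":0,"gripper":0.04},{"x":0,"y":0,"z":-0.05,"wx":0,"wy":0,"wz":0,"gripper":0.04},{"x":0,"y":0,"z":-0.085,"wx":0,"wy":0,"wz":0,"gripper":0.04},{"x":0,"y":0,"z":-0.12,"wx":0,"wy":0,"wz":0,"gripper":0.04},{"x":-0.02,"y":0.003,"z":-0.145,"wx":0,"wy":0,"wz":-0.01,"gripper":0.04},{"x":-0.055,"y":0.008,"z":-0.15,"wx":0,"wy":0,"wz":-0.02,"gripper":0.04},{"x":-0.095,"y":0.014,"z":-0.15,"wx":0,"wy":0,"wz":-0.03,"gripper":0.04},{"x":-0.135,"y":0.02,"z":-0.15,"wx":0,"wy":0,"wz":-0.04,"gripper":0.04},{"x":-0.175,"y":0.025,"z":-0.15,"wx":0,"wy":0,"wz":-0.04,"gripper":0.04},{"x":-0.215,"y":0.031,"z":-0.15,"wx":0,"wy":0,"wz":-0.04,"gripper":0.04},{"x":-0.255,"y":0.037,"z":-0.15,"wx":0,"wy":0,"wz":-0.04,"gripper":0.04},{"x":-0.295,"y":0.043,"z":-0.15,"wx":0,"wy":0,"wz":-0.04,"gripper":0.04}])

```text
clock: 20.8
ee_pos: [0.5094, -0.0006, 0.1887]
tcp_rot: [-2.188, -2.254, -0.009]
force: [1.5, -0.5, -1.3]
grip_width: 0.0497
```

Run:
```python
from h import *
goal(.5541,-.3310,.19,.031)
```

```text
t 20.8 shift [-0.3316  0.0347 -0.0025] turn [ 0.0037 -0.004  -0.0009] grip 0.0497 F [ 1.5 -0.5 -1.3]
```

move_arm(targets=[{"x":-0.04,"y":0.004,"z":-0.002,"wx":0.003,"wy":-0.003,"wz":0,"gripper":0.04},{"x":-0.08,"y":0.008,"z":-0.002,"wx":0.003,"wy":-0.003,"wz":0,"gripper":0.04},{"x":-0.12,"y":0.012,"z":-0.002,"wx":0.003,"wy":-0.003,"wz":0,"gripper":0.04},{"x":-0.16,"y":0.017,"z":-0.002,"wx":0.003,"wy":-0.003,"wz":0,"gripper":0.04},{"x":-0.2,"y":0.021,"z":-0.002,"wx":0.003,"wy":-0.003,"wz":0,"gripper":0.04},{"x":-0.24,"y":0.025,"z":-0.002,"wx":0.003,"wy":-0.003,"wz":0,"gripper":0.04},{"x":-0.28,"y":0.029,"z":-0.002,"wx":0.003,"wy":-0.003,"wz":0,"gripper":0.04},{"x":-0.31,"y":0.032,"z":-0.002,"wx":0.003,"wy":-0.003,"wz":0,"gripper":0.04},{"x":-0.326,"y":0.034,"z":-0.002,"wx":0.003,"wy":-0.003,"wz":0,"gripper":0.04},{"x":-0.332,"y":0.035,"z":-0.002,"wx":0.003,"wy":-0.003,"wz":0,"gripper":0.04},{"x":-0.332,"y":0.035,"z":0.02,"wx":0.003,"wy":-0.003,"wz":0,"gripper":0.04},{"x":-0.332,"y":0.035,"z":0.05,"wx":0.003,"wy":-0.003,"wz":0,"gripper":0.04}])

```text
clock: 21.8
ee_pos: [0.557, -0.332, 0.1402]
tcp_rot: [2.184, 2.25, 0.006]
force: [0.8, 0.1, -2.3]
grip_width: 0.0492
```

Run:
```python
from h import *
goal(.5541,-.3310,.052,.031)
```

```text
t 21.8 shift [ 0.0012 -0.0035  0.0881] turn [ 0.007   0.0015 -0.001 ] grip 0.0492 F [ 0.8  0.1 -2.3]
```

move_arm(targets=[{"x":0.001,"y":-0.002,"z":0.03,"wx":0.005,"wy":0,"wz":0,"gripper":0.04},{"x":0.001,"y":-0.002,"z":0.06,"wx":0.005,"wy":0,"wz":0,"gripper":0.04},{"x":0.001,"y":-0.002,"z":0.08,"wx":0.005,"wy":0,"wz":0,"gripper":0.04},{"x":0.001,"y":-0.002,"z":0.087,"wx":0.005,"wy":0,"wz":0,"gripper":0.04},{"x":0.001,"y":-0.002,"z":0.087,"wx":0.005,"wy":0,"wz":0,"gripper":0.04},{"x":0.001,"y":-0.002,"z":0.087,"wx":0.005,"wy":0,"wz":0,"gripper":0.04}])

```text
clock: 22.3
ee_pos: [0.5562, -0.3305, 0.0538]
tcp_rot: [2.185, 2.254, 0.001]
force: [-0.5, -0.5, -1.0]
grip_width: 0.0495
```

Run:
```python
from h import *
goal(.5541,-.3310,.039,.031)
p=ctrl.camera("wrist"); cv2.imwrite("pics/w7.png",p["pixels"][:,:,::-1])
```

```text
t 22.3 shift [-0.0004 -0.0022  0.0148] turn [ 0.0024  0.0013 -0.    ] grip 0.0495 F [-0.5 -0.5 -1. ]
```

View pics/w7.png

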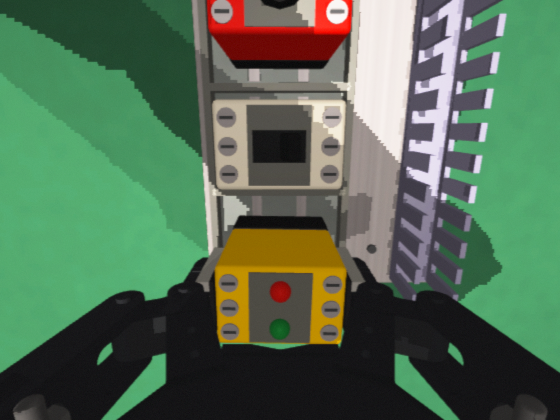

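move_arm(targets=[{"x":0,"y":-0.002,"z":0.006,"wx":0.002,"wy":0,"wz":0,"gripper":0.04},{"x":0,"y":-0.002,"z":0.011,"wx":0.002,"wy":0,"wz":0,"gripper":0.04},{"x":0,"y":-0.002,"z":0.0135,"wx":0.002,"wy":0,"wz":0,"gripper":0.04},{"x":0,"y":-0.002,"z":0.015,"wx":0.002,"wy":0,"wz":0,"gripper":0.04},{"x":0,"y":-0.002,"z":0.015,"wx":0.002,"wy":0,"wz":0,"gripper":0.04},{"x":0,"y":-0.002,"z":0.015,"wx":0.002,"wy":0,"wz":0,"gripper":0.04}])

```text
clock: 22.85
ee_pos: [0.5548, -0.3313, 0.0397]
tcp_rot: [2.185, 2.253, -0.0]
force: [0.4, 0.5, -2.7]
grip_width: 0.0497
```

move_arm(targets=[{"x":0,"y":0,"z":0.001,"wx":0,"wy":0,"wz":0,"gripper":0.04},{"x":0,"y":0,"z":0.002,"wx":0,"wy":0,"wz":0,"gripper":0.04},{"x":0,"y":0,"z":0.002,"wx":0,"wy":0,"wz":0,"gripper":0.04}])

```text
clock: 23.1
ee_pos: [0.5551, -0.3316, 0.0392]
tcp_rot: [2.185, 2.252, 0.0]
force: [-2.9, 1.2, 7.4]
grip_width: 0.05
```

Contact; release and withdraw toward the robot and up.

move_arm(targets=[{"x":0,"y":0,"z":0,"wx":0,"wy":0,"wz":0,"gripper":0.055},{"x":0,"y":0,"z":0,"wx":0,"wy":0,"wz":0,"gripper":0.08},{"x":0,"y":0,"z":0,"wx":0,"wy":0,"wz":0,"gripper":0.08},{"x":0,"y":0,"z":0,"wx":0,"wy":0,"wz":0,"gripper":0.08},{"x":0,"y":0,"z":0,"wx":0,"wy":0,"wz":0,"gripper":0.08},{"x":0,"y":0,"z":-0.02,"wx":0,"wy":0,"wz":0,"gripper":0.085},{"x":0,"y":0,"z":-0.055,"wx":0,"wy":0,"wz":0,"gripper":0.085},{"x":0,"y":0,"z":-0.095,"wx":0,"wy":0,"wz":0,"gripper":0.085},{"x":0,"y":0,"z":-0.13,"wx":0,"wy":0,"wz":0,"gripper":0.085},{"x":0.02,"y":0,"z":-0.15,"wx":0,"wy":0,"wz":0,"gripper":0.085},{"x":0.055,"y":-0.02,"z":-0.15,"wx":0,"wy":0,"wz":0,"gripper":0.085},{"x":0.095,"y":-0.04,"z":-0.15,"wx":0,"wy":0,"wz":0,"gripper":0.085}])

```text
clock: 24.1
ee_pos: [0.5142, -0.2414, 0.1908]
tcp_rot: [2.184, 2.246, 0.002]
force: [0.7, 0.2, -0.6]
grip_width: 0.0851
```

move_arm(targets=[{"x":0.04,"y":-0.01,"z":0,"wx":0,"wy":0,"wz":0,"gripper":0.085},{"x":0.08,"y":-0.02,"z":0,"wx":0,"wy":0,"wz":0,"gripper":0.085},{"x":0.12,"y":-0.03,"z":0,"wx":0,"wy":0,"wz":0,"gripper":0.085},{"x":0.16,"y":-0.03,"z":0,"wx":0,"wy":0,"wz":0,"gripper":0.085},{"x":0.2,"y":-0.03,"z":0,"wx":0,"wy":0,"wz":0,"gripper":0.085},{"x":0.24,"y":-0.03,"z":0,"wx":0,"wy":0,"wz":0,"gripper":0.085},{"x":0.28,"y":-0.03,"z":0,"wx":0,"wy":0,"wz":0,"gripper":0.085},{"x":0.32,"y":-0.03,"z":0,"wx":0,"wy":0,"wz":0,"gripper":0.085},{"x":0.36,"y":-0.03,"z":0,"wx":0,"wy":0,"wz":0,"gripper":0.085},{"x":0.4,"y":-0.03,"z":0,"wx":0,"wy":0,"wz":0,"gripper":0.085},{"x":0.4,"y":-0.03,"z":0,"wx":0,"wy":0,"wz":0,"gripper":0.085},{"x":0.4,"y":-0.03,"z":0,"wx":0,"wy":0,"wz":0,"gripper":0.085}])

```text
clock: 25.1
ee_pos: [0.4725, 0.1606, 0.1886]
tcp_rot: [2.178, 2.253, 0.003]
force: [1.0, -1.9, 0.4]
grip_width: 0.0851
```

Run:
```python
from h import *
p=ctrl.camera("top"); cv2.imwrite("pics/t9.png",p["pixels"][:,:,::-1]); W=cloud(p);X,Y,Z=W[...,0],W[...,1],W[...,2]
c,s=np.cos(.031),np.sin(.031)
for n,k in [("b",87),("r",29),("w",-29),("y",-87)]:
    cy=-.2445+k/1000
    m=((X>.5)&(X<.605)&(Z>.073)&(Z<.09)&(abs(Y-cy)<.028)); q=W[m][:,:2].astype(np.float32)*1000
    r=cv2.minAreaRect(q); d=np.array(r[0])-[551.4,-244.5]
    print(n,m.sum(),[np.round(v,1) for v in r],"local",np.round([d@[c,s],d@[-s,c]],1),"topz",np.round(np.nanmedian(W[m][:,2]),4))
W0=np.load("W0.npy")
for n,a in [("box",(slice(105,165),slice(255,310))),("tape",(slice(195,250),slice(250,305)))]:
    for V in (W0,W):
        q=V[a].reshape(-1,3); q=q[(q[:,2]>.01)&(q[:,2]<.04)]; print(n,len(q),np.round(q.mean(0),4))
goal(.5,0,.2,0)
```

```text
b 511 [array([ 549.3, -159.2]), array([50.4, 34.6]), np.float64(1.6)] local [ 0.6 85.4] topz 0.0786
r 520 [array([ 551.1, -217.2]), array([50.6, 34.7]), np.float64(1.6)] local [ 0.6 27.3] topz 0.0786
w 524 [array([ 552.5, -271.9]), array([50.1, 34.8]), np.float64(2.0)] local [  0.2 -27.4] topz 0.0785
y 536 [array([ 553.9, -333.8]), array([35.1, 50.3]), np.float64(89.6)] local [ -0.3 -89.3] topz 0.0784
box 1150 [ 0.6695 -0.0094  0.0231]
box 1146 [ 0.6695 -0.0094  0.0232]
tape 566 [ 0.4981 -0.0018  0.0176]
tape 569 [ 0.4981 -0.0018  0.0175]
t 25.15 shift [-0.159   0.0225 -0.0105] turn [0.0067 0.0052 0.0305] grip 0.0851 F [-0.8 -0.3 -0.1]
```

View pics/t9.png

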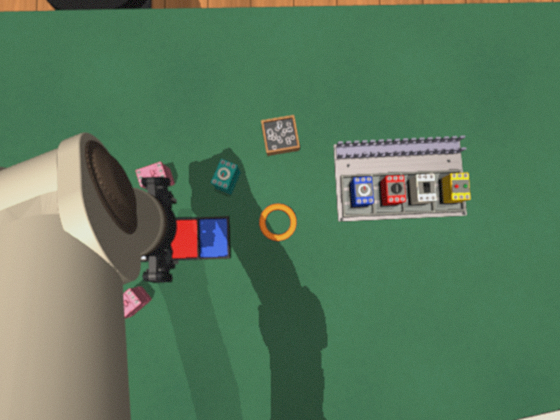

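```bash
python3 -c "
from rig import ctrl
print(ctrl.close_job())"
```

```text
the job is handed in; nothing more can be done
None
```

All four modules are in the panel in reverse order, and the job is handed in. From left to right the bays now hold blue, red, white and yellow; the tray held yellow, white, red and blue.

- **Placement:** The last top-camera check put every module within about 2.5 mm of its bay centre and upright, with its top at the expected height. Yaw was within about 0.2° of the panel for blue, red and white. Yellow was about 2° off.
- **Release:** I lowered red, white and yellow until the floor pushed back at about 7 N, then opened the gripper. For blue I lowered to the computed height without confirming contact before opening, so it may have dropped a millimetre or two. It stood square afterwards.
- **Bystanders:** The screw box and tape roll measured in the same place before and after.
- **Limits:** The job took about 25 s. The highest wrist force I read was about 8 N.

The top and wrist cameras disagreed by 2–3 mm on the module positions in the tray. I gripped at roughly the average of the two, and no check failed.

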